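# Emboss a specimen tag in the bench press

## Robot

A 6-joint arm with a two-finger parallel gripper is mounted at the origin on the work surface. World frame = base frame: x ahead of the robot, y to its left, z up, the work surface at z = 0. Lengths are in m, angles in rad, forces in N, time in s.
With the tool pointing down it reaches from about 0.3 to 0.775 m from the base axis. Payload 14.6 kg.
Tool frame: the origin (TCP) lies between the finger pads; the fingertips stand 17 mm ahead of it and the grasp point (between the pads) lies 2 mm behind it (env.nose_length is the distance from the TCP to the fingertips, in m); z points along the fingers, y is the line along which they close (so a half turn about z gives the same grasp; the last joint's range is limited). The gripper opens to 94 mm and grips with 3 to 60 N. Pads are 16 mm wide; open, the fingers measure 119 mm over their backs; the gripper's body (75 mm by 177 mm) begins 78 mm behind the grasp point.
Start: joints at [1.226, 0.3, 1.521, -0, 1.321, -0.067], TCP at [0.151, 0.529, 0.222] pointing down, gripper open.
Joint ranges: [-3.03, 3.03], [-0.79, 2.21], [0.23, 2.52], [-1.04, 4.18], [0, 3.07], [-2.55, 2.55]. Speed limits (rad/s): [2.22, 2.22, 2.57, 3.14, 3.14, 3.14].

## Interface

Orientations are given as [roll, pitch, yaw] about the fixed x, y, z axes, in that order (R = Rz(yaw) Ry(pitch) Rx(roll)).
In Python, from plant import env gives the robot as it stands. Calls block until the motion is done:
- env.reach(position, orientation): joint-space move of the TCP to a pose.
- env.line_to(position, rotation=None, rate=0.15, force_limit=None): straight line of the TCP; rotation=None keeps the orientation; rate is the mean speed in m/s. With force_limit (N) it stops when the force on the tool has changed by that much, and returns True; else False.
- env.move_joints(angles): joint-space move.
- env.grip(opening): finger opening in m; the grip force is fixed at half the most; returns when the fingers have stopped.
- env.sleep(seconds).
- env.solve_ik(position, orientation): joint angles nearest the present ones, or None.
- env.sense(): the state.
- env.get_image(name): name is "scene" or "top" or "wrist"; returns a dict with "pixels" (480x640x3 uint8, red, green, blue), "fx", "fy", "cx", "cy" (pixels), "distortion" ([k1, k2, p1, p2, k3] as OpenCV has them; the pictures are not rectified), "eye" and "attitude" of the camera in the world. Camera axes: x right, y up, looking along -z (the intrinsics and any distortion apply to the point x, -y, -z); pixel columns grow to the right and rows downward; lengths in m; the calibration is good to about 2 mm. A picture is of the moment at which its call begins. There is no depth.
A pose or a line that the arm cannot do raises env.IKError and nothing moves.
- env.sign_off(): hands the job in; it is judged then, once.
The state is a dict: "time": time; "qpos": joint angles; "joint_vel": joint speeds; "effort": joint torques, N m; "tool_pos": TCP position; "ee_rot": TCP orientation; "wrist_force": force on the tool from outside, world axes, zero at the start; "wrist_torque": the same for the moment, N m; "opening": finger opening in m; "finger_force": force on a finger pad.
Only numpy, scipy, OpenCV 4.12 (cv2) and the standard library are available. Lean on these libraries where they do the work, as an engineer would, in place of code of your own. Each camera call takes 0.05 s, during which the arm holds its last target. There are 200 camera calls.

## Task

Take the blue tag holder by its fin, lay it in the mouth of the white embossing press and slide it, nose first, gently and fully home against the end stop. Then push the red plunger knob straight down until it bottoms on its stop, hold it there for about a second without leaning on it, and let it spring all the way up; the holder stays in the press. Leave the yellow holder and everything else on the bench as they are.

Things in the scene. Friction and masses are not known exactly. Their poses are not given: they have to be found in the camera images.
- press: Bench embossing press, fixed. Origin on the bench (z = 0) under the plunger axis; x points from its open mouth in to its column (roughly away from the robot), z up. Grey base plate 250 x 100 mm, x = -170 to +80 mm, its top 10 mm above the bench. White head over the channel: 60 mm wide, x = -25 to +80 mm, underside 55 mm and top 101 mm above the bench.
- press_seat (a point): Point on the base plate's top at the middle of the end stop, the column's front face (press x = +25 mm, y = 0, 10 mm above the bench); axes as the press. The blue holder is fully home when its nose point is here.
- press_mouth (a point): Middle of the mouth of the flared entry, on the base plate's top (press x = -62 mm, y = 0, 10 mm above the bench); axes as the press. The mouth is about 59 mm wide, narrowing to two steel rails 49 mm apart from press x = -30 mm to the end stop. Flares and rails stand 14 mm above the plate.
- plunger_axis (a point): Point on the head's top face on the plunger's vertical axis (press x = y = 0, 101 mm above the bench). The red round knob above it is 40 mm across, 20 mm high, flat on top. A brass collar, firmly clamped, sets its height and differs from day to day: with the plunger up the knob's top is 149 to 169 mm above the bench, to be found by touch or sight.
- plunger (a joint): Plunger travel: 0 = up (rest), 0.022 m = bottomed on its firm stop, 22 mm lower. It is sprung: it starts to move at about 3 N, needs 10 to 16 N just before the stop with a holder under the die, then the force rises steeply; the press must never get more than 40 N, so go down slowly. It springs up by itself.
- holder: Blue tag holder, loose, 0.1 to 0.25 kg, lying flat, nose roughly away from the robot. Origin at the centre of its underside, x towards its nose, z up. Plate 150 (x) x 46 (y) x 8 mm; a bright 34 mm aluminium tag at x = +50 mm; an upright grip fin 32 (x) x 14 (y) mm at x = -50 mm, its top 40 mm above the underside.
- holder_nose (a point): Middle of the lower edge of the blue holder's nose (holder x = +75 mm, at its underside).
- holder_fin (a point): Grip point in the blue holder's fin (holder x = -50 mm, 30 mm above its underside); close the fingers across the holder's y on its 14 mm width.
- spare: Yellow tag holder of the same shape with a copper tag, loose; it may lie on either side of the blue one. Leave it.
- rack: Wooden test-tube rack with three tubes, 75 x 244 x 150 mm, origin at the centre of its underside. Leave it.
- flask: Conical glass flask, 82 mm wide, 122 mm high, origin at the centre of its underside. Leave it.
- mortar: White porcelain bowl, 96 mm wide, 55 mm high, origin at the centre of its underside. Leave it.
- spot_tile: White porcelain spotting tile, 110 x 85 x 12 mm, origin at the centre of its underside. Leave it.
- pen: Black pen, 140 mm long, 10 mm thick, lying on the bench. Leave it.
There are look-alikes about, which are no part of the job. Of the things that look like the holder, take the one that is farthest to the robot's left at the start.

How it is judged:
On the way, in this order (a step that is already met when the one before it is completed fails the run):
1. the blue holder lies flat in the channel with its nose fully home against the end stop (within 3 mm), the plunger still up (x of holder_nose in the frame of press_seat above -0.003 m and y of holder_nose in the frame of press_seat between -0.004 and 0.004 m and z of holder_nose in the frame of press_seat below 0.004 m and angle between the x axis of holder and the x axis of press, either way round below 0.06 rad and angle between holder's own z axis and vertical below 0.06 rad and value of joint plunger below 0.003 m), for 0.2 s.
2. the plunger is held bottomed on its stop (last 1 mm of its 22 mm) for half a second with the holder home (x of holder_nose in the frame of press_seat above -0.003 m and y of holder_nose in the frame of press_seat between -0.004 and 0.004 m and z of holder_nose in the frame of press_seat below 0.004 m and angle between the x axis of holder and the x axis of press, either way round below 0.06 rad and angle between holder's own z axis and vertical below 0.06 rad and value of joint plunger above 0.021 m), for 0.5 s.
At the end, for the whole second after the job is handed in: The blue holder is at rest flat in the press, nose within 3 mm of the end stop, within 4 mm of the channel's middle line and within 0.06 rad of its direction, and the plunger is fully up again (within 2 mm) (x of holder_nose in the frame of press_seat above -0.003 m and y of holder_nose in the frame of press_seat between -0.004 and 0.004 m and z of holder_nose in the frame of press_seat below 0.004 m and angle between the x axis of holder and the x axis of press, either way round below 0.06 rad and angle between holder's own z axis and vertical below 0.06 rad and value of joint plunger below 0.002 m and linear speed of holder below 0.01 m/s); the robot touches nothing.
It fails at once if the press is pushed by the robot with more than 40 N (contact force between any of the fingers, the arm and press above 40 N).
It fails at once if the holder is driven against the press with more than 40 N (contact force between holder and press above 40 N).
It fails at once if the yellow holder or another thing on the bench is moved more than 20 mm (distance of any of spare, rack, flask, mortar, spot_tile, pen from where it was at the start of the episode above 0.02 m).
It fails at once if the flask, bowl or rack is tipped (angle between any of rack, flask, mortar's own z axis and vertical above 0.3 rad).
It also fails if it takes over 72 s, if anything falls off the work surface, if the arm or the gripper's body presses on something with over 40 N, if the wrist force passes 120 N, or if a joint passes its speed limit or range.

## Working session

There is one attempt and no reset: what is moved stays moved. The work goes in short steps, each a Python script; the robot and the scene stay as the last script left them, time stands still between calls to the robot, and variables do not carry over. Pictures are saved under pics/ and viewed, at most 10 in all, crops included, and the job is handed in when it is done.

```bash
mkdir -p pics; ls; python3 - <<'E'
from plant import env
import cv2
s=env.sense(); print(s['time'],s['tool_pos'],s['ee_rot'],s['opening'],s['wrist_force'])
for n in ("scene","top"):
    im=env.get_image(n); cv2.imwrite(f"pics/{n}0.png",im["pixels"][:,:,::-1])
    print(n,{k:v for k,v in im.items() if k!="pixels"})
E
```

```text
pics
0.0 [0.15072163 0.52868442 0.22186665] [-3.14037930e+00 -8.94317856e-05  2.86384100e+00] 0.09406627693708755 [ 0.32913601  0.7830832  -0.23990648]
scene {'fx': 513.1980753503481, 'fy': 513.1980753503481, 'cx': 321.5928040639254, 'cy': 237.43460993162878, 'distortion': array([0.00404454, 0.        , 0.        , 0.        , 0.        ]), 'eye': array([ 1.41986712, -0.71592954,  0.9306103 ]), 'attitude': array([0.96610548, 0.00563293, 0.90483483])}
top {'fx': 473.0877472544727, 'fy': 473.0877472544727, 'cx': 323.6891581300379, 'cy': 245.5899601031936, 'distortion': array([0.02963925, 0.        , 0.        , 0.        , 0.        ]), 'eye': array([0.25089315, 0.04180866, 1.51283662]), 'attitude': array([ 0.14895484, -0.00960664, -1.55775992])}
```

View pics/scene0.png

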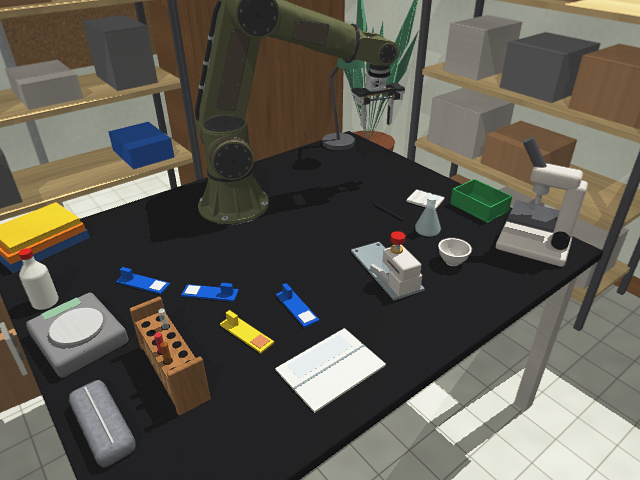

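View pics/top0.png

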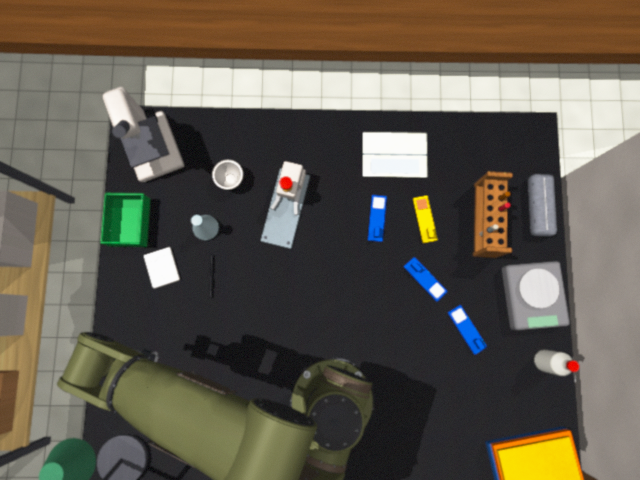

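The scene shows the blue holder at top-view px (377,218), which is the leftmost of the three blue ones. Yellow is at (425,218), the press knob at (286,183) and the base plate's near end at about (278,240). Rough positions come first, then a closer look with the wrist camera.

```bash
cat > h.py <<'E'
import numpy as np, cv2
from scipy.spatial.transform import Rotation as Rn
from plant import env
def R(rpy): return Rn.from_euler('xyz',rpy).as_matrix()
def rays(im,px):
    K=np.array([[im['fx'],0,im['cx']],[0,im['fy'],im['cy']],[0,0,1.]])
    p=cv2.undistortPoints(np.asarray(px,float).reshape(-1,1,2),K,im['distortion'])[:,0]
    d=np.c_[p[:,0],-p[:,1],-np.ones(len(p))]@R(im['attitude']).T
    return d/np.linalg.norm(d,axis=1)[:,None]
def cast(im,px,z):
    d=rays(im,px); e=np.asarray(im['eye']); return e+d*((z-e[2])/d[:,2])[:,None]
def tri(pairs):  # [(im,px),...] -> point, rms miss
    A=np.zeros((3,3));b=np.zeros(3);L=[]
    for im,px in pairs:
        d=rays(im,[px])[0];P=np.eye(3)-np.outer(d,d);A+=P;b+=P@im['eye'];L.append((P,im['eye']))
    x=np.linalg.solve(A,b); return x,max(np.linalg.norm(P@(x-e)) for P,e in L)
def project(im,X):
    c=(np.atleast_2d(X)-im['eye'])@R(im['attitude'])
    K=np.array([[im['fx'],0,im['cx']],[0,im['fy'],im['cy']],[0,0,1.]])
    return cv2.projectPoints(c*[1,-1,-1],np.zeros(3),np.zeros(3),K,im['distortion'])[0][:,0]
def mask(im,lo,hi):
    return cv2.inRange(cv2.cvtColor(im['pixels'],cv2.COLOR_RGB2HSV),np.array(lo),np.array(hi))
BLUE=((105,150,60),(125,255,255)); RED=((0,180,80),(6,255,255))
def blobs(m,amin=30):
    cs=cv2.findContours(m,cv2.RETR_EXTERNAL,cv2.CHAIN_APPROX_NONE)[0]
    return sorted([c for c in cs if cv2.contourArea(c)>amin],key=cv2.contourArea,reverse=True)
def shot(n,tag):
    im=env.get_image(n); cv2.imwrite(f"pics/{tag}.png",im['pixels'][:,:,::-1]); np.save(f"pics/{tag}.npy",im,allow_pickle=True); return im
def load(tag): return np.load(f"pics/{tag}.npy",allow_pickle=True).item()
E
python3 - <<'E'
from h import *
t=shot("top","t"); s=shot("scene","s")
for n,im in (("t",t),("s",s)):
  for nm,cc in (("blue",BLUE),("red",RED)):
    for c in blobs(mask(im,*cc)):
        r=cv2.minAreaRect(c); print(n,nm,np.round(r[0]),np.round(r[1]),round(r[2]),cast(im,[r[0]],0.008 if nm=="blue" else .16).round(3))
print(tri([(t,(286,183)),(s,(398,237))]))
print(cast(t,[(378,201),(376,235)],.008), cast(t,[(262,243),(291,247),(278,180)],.01))
E
```

```text
t blue [467. 329.] [52. 17.] 58 [[ 0.218 -0.422  0.008]]
t blue [425. 279.] [50. 17.] 46 [[ 0.375 -0.294  0.008]]
t blue [377. 218.] [16. 47.] 5 [[ 0.571 -0.141  0.008]]
t blue [518. 440.] [36. 86.] 52 [[-0.106 -0.563  0.008]]
t red [286. 182.] [11. 11.] 90 [[0.64  0.146 0.16 ]]
t red [572. 366.] [10. 11.] 90 [[ 0.127 -0.663  0.16 ]]
s blue [142. 145.] [42. 58.] 76 [[-0.669 -0.066  0.008]]
s blue [296. 306.] [52. 17.] 49 [[ 0.576 -0.145  0.008]]
s blue [210. 290.] [56. 18.] 6 [[ 0.375 -0.294  0.008]]
s blue [143. 281.] [52. 17.] 15 [[ 0.221 -0.422  0.008]]
s blue [ 61. 246.] [ 9. 59.] 64 [[-0.102 -0.554  0.008]]
s blue [  9. 265.] [23. 13.] 13 [[-0.096 -0.702  0.008]]
s red [397. 237.] [14. 13.] 9 [[0.665 0.126 0.16 ]]
s red [ 25. 253.] [10. 14.] 76 [[ 0.127 -0.662  0.16 ]]
(array([0.6454423 , 0.14762602, 0.14102385]), np.float64(0.0016360015079462293))
[[ 0.6266386  -0.14506245  0.008     ]
 [ 0.51392725 -0.13819329  0.008     ]] [[0.4821358  0.22839109 0.01      ]
 [0.47050524 0.13512425 0.01      ]
 [0.6916034  0.18275173 0.01      ]]
```

```bash
python3 - <<'E'
from h import *
env.reach([.50,-.13,.24],[np.pi,0,np.pi-.06]); s=env.sense(); print(s['time'],s['qpos'])
a=shot("wrist","w1"); print(a['eye'],a['attitude'])
env.line_to([.56,-.13,.24],rate=.2); b=shot("wrist","w2"); print(b['eye'],b['attitude'],env.sense()['time'])
cv2.imwrite("pics/w12.png",cv2.resize(np.hstack([a['pixels'],b['pixels']])[:,:,::-1],(800,300)))
E
```

```text
2.8333 [-3.24164348e-01  2.11591604e-01  1.59031499e+00  7.80123699e-05
  1.33971487e+00 -1.83578588e+00]
[ 0.42454798 -0.12557729  0.40204305] [-2.63262429e-01 -3.82765269e-04  1.51338464e+00]
[ 0.48450108 -0.12577308  0.4015513 ] [-2.62215019e-01 -5.23080377e-04  1.51336341e+00] 3.3833
```

View pics/w12.png

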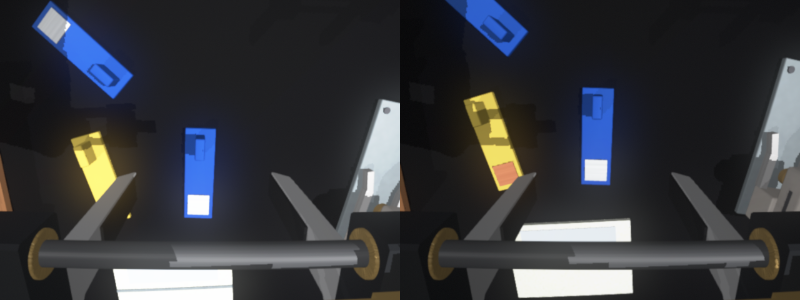

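The left view has the blue holder at about (200,172), half-scale, and the right view has it at about (597,135). Fin and tag are clear in both, and the yellow one is about 100 mm to the side. Next I measure the tag, plate and fin from both views.

```bash
cat >> h.py <<'E'
def holder(im,guess,z=.008):
    """plate rectangle on plane z, tag centre px; contour nearest guess"""
    m=mask(im,(100,120,25),(130,255,255)); g=project(im,[*guess,z])[0]
    c=max(blobs(m,800),key=lambda c:cv2.pointPolygonTest(c,(float(g[0]),float(g[1])),True))
    w=mask(im,(0,0,170),(179,60,255)); x,y,ww,hh=cv2.boundingRect(c); w2=np.zeros_like(w); w2[y:y+hh,x:x+ww]=w[y:y+hh,x:x+ww]
    tg=blobs(w2,100)[0]; tagpx=cv2.minAreaRect(tg)[0]
    P=cast(im,c[:,0],z)[:,:2]; r=cv2.minAreaRect((P*1000).astype(np.float32)); tag=cast(im,[tagpx],z)[0,:2]
    B=cv2.boxPoints(r)/1000; e=B[1]-B[0]; f=B[2]-B[1]; l=e if np.hypot(*e)>np.hypot(*f) else f
    ctr=np.array(r[0])/1000; l=l*np.sign(l@(tag-ctr))
    return ctr,np.array(sorted(r[1])),np.arctan2(l[1],l[0]),tagpx,tag
E
python3 - <<'E'
from h import *
a,b=load("w1"),load("w2")
T=[]
for im in (a,b):
    c,sz,yaw,tp,tag=holder(im,(.571,-.141)); T.append((im,tp)); print(c,sz,yaw,tp,tag,"fin from tag",tag-.1*np.array([np.cos(yaw),np.sin(yaw)]))
print("tag tri",tri(T))
cr=[cv2.resize(im['pixels'][y:y+130,x:x+110],None,fx=3.5,fy=3.5)[:,:,::-1] for im,x,y in((a,270,190),(b,270,125))]
cv2.imwrite("pics/fin.png",np.hstack(cr))
E
```

```text
[ 0.57300244 -0.13831894] [ 59.37330246 153.00784302] -0.05758463441091143 (317.0, 327.5) [ 0.62475618 -0.14566394] fin from tag [ 0.52492194 -0.13990866]
[ 0.57378003 -0.13564648] [ 65.27282715 153.08773804] -0.03722234894436659 (313.5, 272.0) [ 0.62445303 -0.14540757] fin from tag [ 0.52452229 -0.1416862 ]
tag tri (array([ 0.6237551 , -0.1454366 ,  0.00996606]), np.float64(0.00012696153930715612))
```

View pics/fin.png

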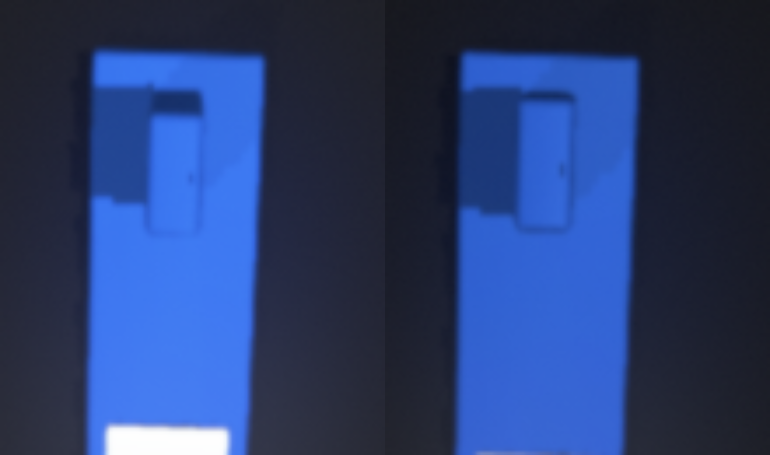

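The crops show the fin's top face centred at px (319.9,239.7) in w1 and (315.7,172.0) in w2. I tighten the blue mask and triangulate.

```bash
sed -i 's/(100,120,25)/(100,120,75)/' h.py; python3 - <<'E'
from h import *
a,b=load("w1"),load("w2")
for im in (a,b):
    c,sz,yaw,tp,tag=holder(im,(.571,-.141)); print(c,sz,yaw,tag-.1*np.array([np.cos(yaw),np.sin(yaw)]))
print("fin top",tri([(a,(319.9,239.7)),(b,(315.7,172.0))]),cast(a,[(319.9,239.7)],.04),cast(b,[(315.7,172)],.04))
E
```

```text
[ 0.57365466 -0.1408035 ] [ 48.54417038 151.809021  ] -0.09032242206047178 [ 0.52516381 -0.13664398]
[ 0.57415753 -0.14111821] [ 47.33696747 150.92558289] -0.09302529161850447 [ 0.5248854  -0.13611845]
fin top (array([ 0.5247242 , -0.13626261,  0.03785275]), np.float64(2.3366246852375996e-05)) [[ 0.52413344 -0.13617637  0.04      ]] [[ 0.52448675 -0.13622392  0.04      ]]
```

```bash
python3 - <<'E'
from h import *
env.reach([.56,.17,.29],[np.pi,0,np.pi-.2])
a=shot("wrist","p1")
env.line_to([.50,.185,.29],rate=.2); b=shot("wrist","p2"); print(b['eye'],env.sense()['time'])
cv2.imwrite("pics/p12.png",cv2.resize(np.hstack([a['pixels'][:,140:540],b['pixels'][:,140:540]])[:,:,::-1],(800,480)))
for im in(a,b):
    for c in blobs(mask(im,*RED),200): print(cv2.minEnclosingCircle(c))
E
```

```text
[0.42595932 0.19886321 0.45235277] 5.1083
```

View pics/p12.png

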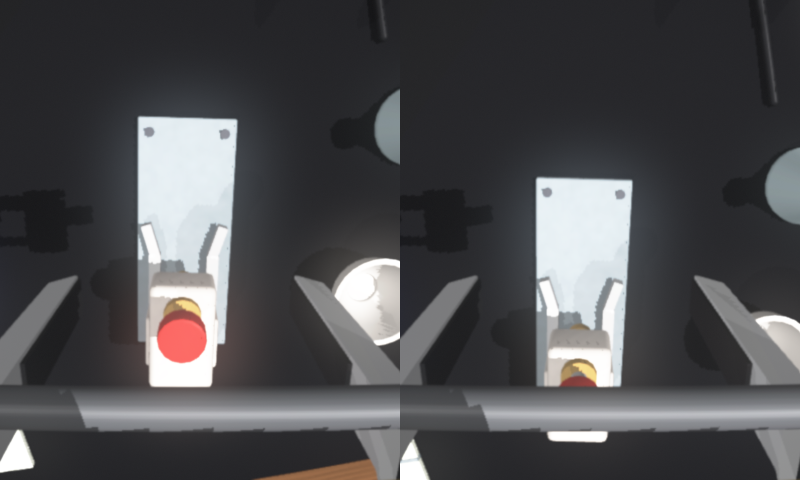

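Both views show the plate's near corners at (278,117)/(377,120) in p1 and (276,179)/(372,181) in p2. The flares and head are visible, with the red knob at about (322,335) in p1. I fit the edges by code.

```bash
python3 - <<'E'
from h import *
a,b=load("p1"),load("p2"); C=[]
def fit(pts): return cv2.fitLine(pts.astype(np.float32),cv2.DIST_HUBER,0,.01,.01).ravel()
def isec(l,m):
    t=np.linalg.solve(np.c_[l[:2],-m[:2]],m[2:]-l[2:]); return l[2:]+t[0]*l[:2]
for im,r0,r1,cols in((a,128,215,(285,370)),(b,190,270,(283,365))):
    g=cv2.cvtColor(im['pixels'],cv2.COLOR_RGB2GRAY).astype(float); c0=325
    L,Rr,T=[],[],[]
    def cross(v): # first subpixel crossing of 100 along v (bright->dark)
        i=np.argmax(v<100); return i-1+(v[i-1]-100)/(v[i-1]-v[i])
    for r in range(r0,r1,3): L.append((c0-cross(g[r,c0::-1]),r)); Rr.append((c0+cross(g[r,c0:]),r))
    for c in range(*cols,3): T.append((c,r0+22-cross(g[r0+22::-1,c])))
    l,rr,t=fit(np.array(L)),fit(np.array(Rr)),fit(np.array(T))
    cl,cr=isec(l,t),isec(rr,t); C.append((cl,cr))
    W=[cast(im,p,.01)[:,:2] for p in (L,Rr,T)]; F=[fit(w*1000) for w in W]
    ya=[np.arctan2(f[1],f[0]) for f in F]; 
    P=cast(im,[cl,cr],.01)[:,:2]; d=P[1]-P[0]
    print("corners",cl,cr,P.round(4),"width",np.hypot(*d),"edge yaws",[round(np.arctan(np.tan(y)),4) for y in ya[:2]],"from near edge",round(np.arctan(-ya[2] and np.tan(ya[2]-np.pi/2)),4))
    yaw=np.mean([np.arctan(np.tan(y)) for y in ya[:2]]); u=np.array([np.cos(yaw),np.sin(yaw)]); m=P.mean(0)
    print("axis pt",m+.17*u,"yaw",yaw)
    hsv=cv2.cvtColor(im['pixels'],cv2.COLOR_RGB2HSV); m=((hsv[...,1]>180)&(hsv[...,2]>90)&((hsv[...,0]<7)|(hsv[...,0]>172))).astype(np.uint8)*255
    for c in blobs(m,150): (x,y),r=cv2.minEnclosingCircle(c); print("knob",x,y,r,cast(im,[(x,y)],.16))
print("L",tri([(a,C[0][0]),(b,C[1][0])]),"R",tri([(a,C[0][1]),(b,C[1][1])]))
t=load("t"); 
E
```

```text
corners [276.76306 115.13272] [377.88403 118.10394] [[0.4697 0.1371]
 [0.4925 0.2354]] width 0.10086714581218613 edge yaws [np.float32(-0.2289), np.float32(-0.2267)] from near edge -0.2274
axis pt [0.64670991 0.14786999] yaw -0.2277956
corners [274.97284 175.99548] [372.97702 178.76843] [[0.4691 0.1372]
 [0.4918 0.2357]] width 0.10113921145448126 edge yaws [np.float32(-0.2294), np.float32(-0.2268)] from near edge -0.2276
axis pt [0.64603243 0.14802978] yaw -0.22809032
L (array([0.46954397, 0.13655863, 0.00506383]), np.float64(4.9612319011046934e-05)) R (array([0.49256403, 0.23608708, 0.00484755]), np.float64(8.623160570752401e-05))
```

Press axis is at (0.6464, 0.148) with yaw −0.228, and the plate width comes out at 101 mm against the given 100, so that checks. Now I pick up the holder.

```bash
cat >> h.py <<'E'
AX=np.array([.6464,.148]); PY=-.228
def PT(x,y,z): c,s=np.cos(PY),np.sin(PY); return [AX[0]+x*c-y*s,AX[1]+x*s+y*c,z]
def pf(s): # wrist force in press axes
    f=s['wrist_force']; c,n=np.cos(PY),np.sin(PY); return np.round([f[0]*c+f[1]*n,-f[0]*n+f[1]*c,f[2]],1)
E
python3 - <<'E'
from h import *
o=[np.pi,0,np.pi-.091]
env.reach([.5245,-.1362,.12],o)
env.line_to([.5245,-.1362,.028],rate=.1,force_limit=8)
env.grip(.0); s=env.sense(); print(s['time'],s['tool_pos'],s['opening'],s['finger_force'],s['wrist_force'])
env.line_to([.5245,-.1362,.10],rate=.12); s=env.sense(); print(s['opening'],s['wrist_force'])
env.reach(PT(-.182,0,.10),[np.pi,0,np.pi+PY]); s=env.sense(); print(s['time'],s['tool_pos'],s['opening'],s['wrist_force'],s['qpos'])
a=shot("wrist","g1"); cv2.imwrite("pics/g1c.png",a['pixels'][:,100:580,::-1])
E
```

```text
8.7417 [ 0.52449901 -0.13619656  0.02798745] 0.013793914045784554 29.999256134033203 [0.40046306 0.43696848 0.28178165]
0.013833221489278418 [-0.33699088 -1.28837049 -1.66208359]
10.7417 [0.46941413 0.18844927 0.09981704] 0.013893834504632484 [ 0.14502116 -0.27428739 -2.23407211] [ 3.09400246e-01  3.44266173e-01  1.77178067e+00 -1.36861162e-04
  1.02579910e+00 -1.03282846e+00]
```

View pics/g1c.png

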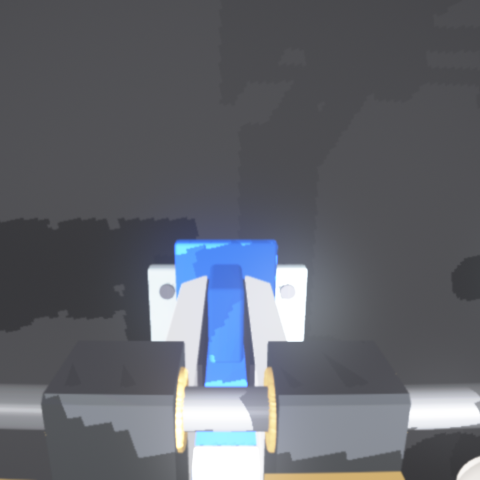

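The holder is gripped square and centred over the plate. Lowering it into the mouth under a force limit, then sliding in guarded stages.

```bash
python3 - <<'E'
from h import *
hit=env.line_to(PT(-.182,0,.045),rate=.1,force_limit=6); print(hit)
hit=env.line_to(PT(-.182,0,.034),rate=.02,force_limit=4); s=env.sense(); z=s['tool_pos'][2]; print(hit,s['time'],s['tool_pos'],pf(s))
z+=.0005
for x in (-.165,-.15,-.135,-.12,-.112):
    hit=env.line_to(PT(x,0,z),rate=.04,force_limit=6); s=env.sense(); print(x,hit,s['time'],pf(s),(s['tool_pos'][:2]-AX)@[np.cos(PY),np.sin(PY)],s['opening'])
    if hit: break
shot("wrist","i1"); im=shot("scene","i1s"); cv2.imwrite("pics/i1c.png",cv2.resize(im['pixels'][220:320,330:450,::-1],None,fx=5,fy=5))
E
```

```text
False
True 11.9167 [0.46928838 0.18923797 0.03765153] [2.  1.1 1.7]
-0.165 True 12.125 [ 1.5 -1.7  3.6] -0.18065611222376682 0.014248497213899623
```

View pics/i1c.png

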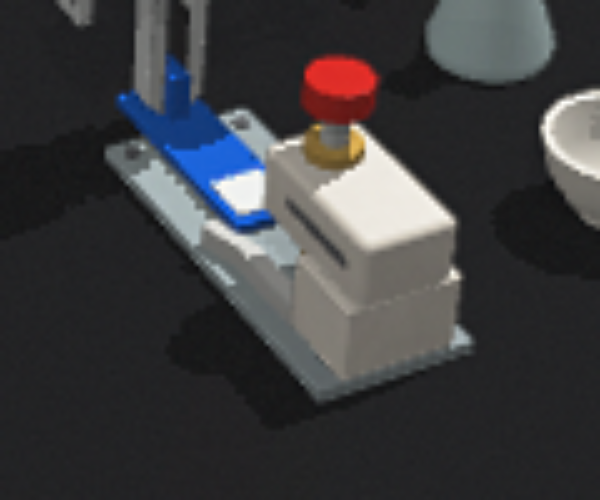

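The holder is in the mouth at the right height (TCP z 0.0377 against 0.038 expected). The stop came from down-pressure plus friction, so I unload a little and slide again.

```bash
python3 - <<'E'
from h import *
u=np.array([np.cos(PY),np.sin(PY)]); v=np.array([-u[1],u[0]])
def rep(t):
    s=env.sense(); d=s['tool_pos'][:2]-AX; print(t,round(s['time'],2),'F',pf(s),'T',s['wrist_torque'].round(2),'xy',(d@u).round(4),(d@v).round(4),s['tool_pos'][2].round(4),s['opening'].round(4)); return s
s=rep('start'); d=s['tool_pos'][:2]-AX
env.line_to(PT(d@u,d@v,s['tool_pos'][2]+.0006),rate=.01); s=rep('up'); z=s['tool_pos'][2]
for x in (-.175,-.165,-.15,-.135,-.12,-.112):
    hit=env.line_to(PT(x,0,z),rate=.03,force_limit=9); rep((x,hit))
    if hit: break
E
```

```text
Traceback (most recent call last):
AttributeError: 'float' object has no attribute 'round'
```

```bash
cat >> h.py <<'E'
u=np.array([np.cos(PY),np.sin(PY)]); v=np.array([-u[1],u[0]])
def rep(t=''):
    s=env.sense(); d=np.array(s['tool_pos'][:2])-AX; print(t,round(s['time'],2),'F',pf(s),'T',np.round(s['wrist_torque'],2),'xyz',np.round([d@u,d@v,s['tool_pos'][2]],4),np.round(s['opening'],4)); return s
E
python3 - <<'E'
from h import *
s=rep('start'); d=s['tool_pos'][:2]-AX
env.line_to(PT(d@u,d@v,s['tool_pos'][2]+.0006),rate=.01); s=rep('up'); z=s['tool_pos'][2]
for x in (-.175,-.165,-.15,-.135,-.12,-.112):
    hit=env.line_to(PT(x,0,z),rate=.03,force_limit=9); rep((x,hit))
    if hit: break
E
```

```text
start 12.22 F [ 3.7 -0.6  3.2] T [-0.19 -0.57 -0.  ] xyz [-1.807e-01  1.000e-04  3.770e-02] 0.0138
up 12.48 F [-0.5  0.7 -1.8] T [ 0.02  0.09 -0.02] xyz [-1.812e-01 -1.000e-04  3.790e-02] 0.0139
(-0.175, False) 12.82 F [-0.9 -0.1 -0.9] T [-0.   -0.03 -0.  ] xyz [-0.1748 -0.      0.0378] 0.0137
(-0.165, False) 13.31 F [ 0.   0.5 -0.7] T [-0.03 -0.04  0.04] xyz [-0.1648 -0.      0.0379] 0.014
(-0.15, False) 13.96 F [-0.4  0.4 -0.2] T [-0.02 -0.07 -0.03] xyz [-0.1498  0.      0.0379] 0.0139
(-0.135, False) 14.61 F [1.1 0.3 0.7] T [-0.04 -0.12  0.03] xyz [-0.1347  0.      0.0379] 0.0138
(-0.12, False) 15.26 F [ 1.  -0.   0.6] T [-0.04 -0.22  0.02] xyz [-0.1196 -0.      0.038 ] 0.0139
(-0.112, False) 15.68 F [ 1.8 -0.1  2.2] T [-0.05 -0.23 -0.03] xyz [-0.1115  0.      0.0379] 0.0134
```

```bash
python3 - <<'E'
from h import *
z=env.sense()['tool_pos'][2]
hit=env.line_to(PT(-.104,0,z),rate=.02,force_limit=9); rep(hit)
if not hit: hit=env.line_to(PT(-.088,0,z),rate=.012,force_limit=8); rep(hit)
env.sleep(.2); rep()
E
```

```text
False 16.23 F [ 1.3 -0.   1.7] T [-0.04  0.06  0.04] xyz [-0.1037 -0.      0.0379] 0.0135
True 16.82 F [-1.3 -0.4  6.1] T [ 0.15  0.55 -0.03] xyz [-0.1002  0.      0.0378] 0.0139
 17.02 F [-0.8  0.3  4.9] T [ 0.16  0.36 -0.01] xyz [-0.1003  0.      0.0378] 0.0135
```

```bash
python3 - <<'E'
from h import *
z=env.sense()['tool_pos'][2]
env.line_to(PT(-.1005,0,z+.0006),rate=.01); rep()
hit=env.line_to(PT(-.092,0,z+.0006),rate=.01,force_limit=12); rep(hit)
env.sleep(.3); rep()
env.grip(.05); rep('open')
env.line_to(PT(-.1003,0,.14),rate=.12)
env.reach(PT(-.19,0,.27),[np.pi,0,np.pi+PY]); rep()
a=shot("wrist","d1"); s=shot("scene","d1s")
cv2.imwrite("pics/d1c.png",np.hstack([a['pixels'][100:480,120:520,::-1],cv2.resize(s['pixels'][225:310,340:430,::-1],(400,380))]))
E
```

```text
17.27 F [ 0.6 -0.3 -2.1] T [0.05 0.08 0.02] xyz [-1.005e-01 -1.000e-04  3.810e-02] 0.0138
True 17.62 F [-1.5 -1.1  4. ] T [0.07 0.09 0.  ] xyz [-1.003e-01 -1.000e-04  3.780e-02] 0.0138
 17.93 F [-0.3  0.4  5. ] T [0.1  0.19 0.02] xyz [-1.003e-01 -1.000e-04  3.780e-02] 0.0138
open 18.66 F [ 0.1  0.2 -0.4] T [-0.03 -0.02  0.02] xyz [-0.1008 -0.0003  0.0373] 0.0501
 20.34 F [ 0.1 -0.3 -0.7] T [-0.02  0.01  0.08] xyz [-1.898e-01 -1.000e-04  2.686e-01] 0.0501
```

View pics/d1c.png

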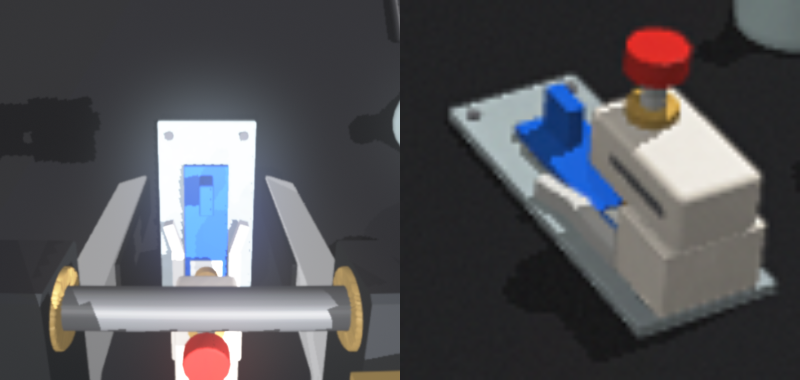

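The holder lies between the rails with the tag under the head. I verify its rear edge and the knob centre numerically.

```bash
python3 - <<'E'
from h import *
a=load("d1"); s=load("d1s"); t=load("t")
def pp(P): d=P[...,:2]-AX; return np.stack([d@u,d@v],-1)
m=mask(a,(100,120,75),(130,255,255)); c=max(blobs(m,500),key=cv2.contourArea)
P=pp(cast(a,c[:,0],.018)); print("rear x",np.percentile(P[:,0],[0,2,5])); 
for lo,hi in((-.12,-.105),(-.105,-.09),(-.09,-.075)):
    q=P[(P[:,0]>lo)&(P[:,0]<hi)]; print(lo,"y edges",np.median(q[q[:,1]<-.01,1]),np.median(q[q[:,1]>.01,1]))
cs=[]
for n,im in(("d1",a),("scene",s),("top",t)):
    h=cv2.cvtColor(im['pixels'],cv2.COLOR_RGB2HSV); m=((h[...,1]>120)&(h[...,2]>110)&((h[...,0]<9)|(h[...,0]>168))).astype(np.uint8)*255
    g=project(im,PT(0,0,.155))[0]
    b=[c for c in blobs(m,40) if np.hypot(*(np.array(cv2.minEnclosingCircle(c)[0])-g))<45]
    for c in b[:1]:
        p=cv2.minEnclosingCircle(c); print(n,p,"exp",g,pp(cast(im,[p[0]],.15))); cs.append((im,p[0]))
X,e=tri(cs); print(pp(X),X[2],e)
E
```

```text
rear x [-0.12515223 -0.12512204 -0.12408841]
-0.12 y edges -0.021663276479684697 0.020383461641716775
-0.105 y edges -0.02179794055270343 0.02057950448141084
-0.09 y edges -0.02196822642584326 0.020738383073856625
d1 ((326.0, 458.4444580078125), 26.04871368408203) exp [325.94799602 469.48483869] [[-6.30536125e-03  2.91357253e-05]]
scene ((397.5714416503906, 237.0), 7.693180084228516) exp [398.16005053 232.94458914] [[ 0.00968408 -0.00745132]]
top ((285.6551818847656, 182.8275909423828), 6.7065205574035645) exp [285.13378061 180.99387824] [[-0.00372967 -0.0021915 ]]
[-0.00050017 -0.0005018 ] 0.14214137068686375 0.0012542977480419816
```

The rear edge is at −125.1 mm (expected −125), so the holder is home and centred within 1 mm. The knob is on the axis within 1 mm, with its top at about 0.15. Now the press stroke.

```bash
python3 - <<'E'
from h import *
env.grip(0.0)
env.reach(PT(0,0,.215),[np.pi,0,np.pi+PY]); rep()
hit=env.line_to(PT(0,0,.192),rate=.05,force_limit=5); rep(hit)
if not hit: hit=env.line_to(PT(0,0,.155),rate=.015,force_limit=2.5); 
s=rep(('touch',hit)); z0=s['tool_pos'][2]
if hit:
    for dz,fl in ((.010,14),(.018,14)):
        h2=env.line_to(PT(0,0,z0-dz),rate=.02,force_limit=fl); s=rep((dz,h2))
E
```

```text
22.12 F [-0.2 -0.1  0.6] T [ 0.02 -0.    0.01] xyz [-0.0006  0.0003  0.2156] 0.0005
False 22.73 F [0.9 0.  0.6] T [0.01 0.04 0.02] xyz [-0.     0.     0.192] 0.0004
('touch', True) 24.23 F [0.5 0.8 3. ] T [ 0.04 -0.11 -0.02] xyz [-0.     -0.      0.1684] 0.0005
(0.01, False) 24.87 F [-1.5 -1.5  9.3] T [-0.02  0.42 -0.01] xyz [1.00e-04 0.00e+00 1.59e-01] 0.0007
(0.018, False) 25.42 F [-3.5 -1.8 12.1] T [-0.18  0.72 -0.05] xyz [1.000e-04 1.000e-04 1.514e-01] 0.0002
```

```bash
python3 - <<'E'
from h import *
h=env.line_to(PT(0,0,.141),rate=.008,force_limit=11); rep(h)
for _ in range(4): env.sleep(.25); rep()
E
```

```text
True 26.08 F [-6.  -2.2 14. ] T [-0.26  1.22 -0.06] xyz [2.000e-04 1.000e-04 1.485e-01] 0.0004
 26.33 F [-4.7 -1.8 13.7] T [-0.22  1.24 -0.01] xyz [2.000e-04 1.000e-04 1.488e-01] 0.0002
 26.58 F [-5.8 -2.5 13.6] T [-0.26  1.21 -0.02] xyz [2.000e-04 1.000e-04 1.488e-01] 0.0
 26.83 F [-5.3 -2.3 12.6] T [-0.22  1.16  0.04] xyz [2.000e-04 1.000e-04 1.488e-01] 0.0003
 27.08 F [-5.4 -1.8 12.6] T [-0.2   1.24  0.02] xyz [2.000e-04 1.000e-04 1.488e-01] 0.0004
```

Travel is only about 20 mm and the force 13 N, so it is probably not bottomed yet. Continuing gently.

```bash
python3 - <<'E'
from h import *
for z in (.1478,.1470,.1464,.1459,.1454,.1449,.1444):
    h=env.line_to(PT(0,0,z),rate=.006,force_limit=12); env.sleep(.1); s=rep((z,h)); f=s['wrist_force'][2]
    if f>22 or (h and f>17): break
for _ in range(4): env.sleep(.25); rep()
E
```

```text
(0.1478, False) 27.43 F [-4.3 -2.1 13.3] T [-0.13  0.9  -0.05] xyz [1.00e-04 1.00e-04 1.49e-01] 0.0002
(0.147, False) 27.82 F [-4.2 -1.5 14.2] T [-0.2   0.94  0.06] xyz [1.000e-04 1.000e-04 1.483e-01] 0.0006
(0.1464, False) 28.17 F [-4.9 -2.2 14.3] T [-0.24  1.    0.03] xyz [1.000e-04 1.000e-04 1.478e-01] 0.0002
(0.1459, False) 28.52 F [-6.5 -2.5 17.9] T [-0.29  1.27 -0.01] xyz [2.000e-04 1.000e-04 1.478e-01] 0.0006
(0.1454, False) 28.87 F [-7.1 -3.  22.3] T [-0.34  1.59  0.03] xyz [2.000e-04 1.000e-04 1.477e-01] 0.0007
 29.12 F [-6.8 -3.7 21.6] T [-0.33  1.63 -0.03] xyz [2.000e-04 1.000e-04 1.477e-01] 0.0003
 29.37 F [-7.6 -3.9 20.9] T [-0.32  1.63  0.01] xyz [2.000e-04 1.000e-04 1.478e-01] 0.0003
 29.62 F [-7.1 -3.2 19.9] T [-0.3   1.61 -0.01] xyz [2.000e-04 1.000e-04 1.477e-01] 0.0001
 29.87 F [-7.5 -3.3 20.9] T [-0.27  1.65  0.05] xyz [2.000e-04 1.000e-04 1.477e-01] 0.0004
```

It is bottomed: z holds at 0.1477 while the force climbs to about 21 N, and I've held it for about a second. Releasing and backing off for a check.

```bash
python3 - <<'E'
from h import *
env.line_to(PT(0,0,.175),rate=.03); rep()
env.line_to(PT(0,0,.22),rate=.1)
env.reach(PT(-.19,0,.27),[np.pi,0,np.pi+PY]); env.sleep(.5); rep()
a=shot("wrist","e1"); s=shot("scene","e1s")
def pp(P): d=P[...,:2]-AX; return np.stack([d@u,d@v],-1)
c=max(blobs(mask(a,(100,120,75),(130,255,255)),500),key=cv2.contourArea)
P=pp(cast(a,c[:,0],.018)); print("rear x",np.percentile(P[:,0],[0,2,5]))
for lo,hi in((-.12,-.105),(-.09,-.075)):
    q=P[(P[:,0]>lo)&(P[:,0]<hi)]; print("y",np.median(q[q[:,1]<-.01,1]),np.median(q[q[:,1]>.01,1]))
h=cv2.cvtColor(s['pixels'],cv2.COLOR_RGB2HSV); m=((h[...,1]>120)&(h[...,2]>110)&((h[...,0]<9)|(h[...,0]>168))).astype(np.uint8)*255
print([cv2.minEnclosingCircle(b) for b in blobs(m,40) if abs(b[:,0,0].mean()-398)<20])
cv2.imwrite("pics/e1c.png",np.hstack([a['pixels'][100:480,120:520,::-1],cv2.resize(s['pixels'][225:310,340:430,::-1],(400,380))]))
E
```

```text
31.0 F [0.1 0.3 0.3] T [ 0.03 -0.02 -0.04] xyz [-1.000e-04 -0.000e+00  1.746e-01] 0.0005
 32.91 F [ 0.2 -0.2  0.2] T [-0.02 -0.01 -0.03] xyz [-0.1899 -0.      0.2699] 0.0001Traceback (most recent call last):
  File "<stdin>", line 7, in <module>
ValueError: max() iterable argument is empty
```

The closed fingers block the wrist view, so I open them and look again.

```bash
python3 - <<'E'
from h import *
env.grip(.09); env.sleep(.3)
a=shot("wrist","e2"); s=shot("scene","e2s")
def pp(P): d=P[...,:2]-AX; return np.stack([d@u,d@v],-1)
cs=blobs(mask(a,(100,120,75),(130,255,255)),500)
if cs:
    P=pp(cast(a,cs[0][:,0],.018)); print("rear x",np.percentile(P[:,0],[0,2,5]))
    for lo,hi in((-.12,-.105),(-.09,-.075)):
        q=P[(P[:,0]>lo)&(P[:,0]<hi)]; print("y",np.median(q[q[:,1]<-.01,1]),np.median(q[q[:,1]>.01,1]))
for k in ("d1s","e2s"):
    h=cv2.cvtColor(load(k)['pixels'],cv2.COLOR_RGB2HSV); m=((h[...,1]>120)&(h[...,2]>110)&((h[...,0]<9)|(h[...,0]>168))).astype(np.uint8)*255
    print(k,[cv2.minEnclosingCircle(b) for b in blobs(m,40) if abs(b[:,0,0].mean()-398)<20])
cv2.imwrite("pics/e2c.png",np.hstack([a['pixels'][100:480,120:520,::-1],cv2.resize(s['pixels'][225:310,340:430,::-1],(400,380))]))
E
```

```text
rear x [-0.12452391 -0.12451457 -0.12449914]
y -0.022372005777917998 0.02070646636189431
y -0.021763032270935866 0.021151005569733573
d1s [((397.5714416503906, 237.0), 7.693180084228516)]
e2s [((397.5714416503906, 237.0), 7.693180084228516)]
```

View pics/e2c.png

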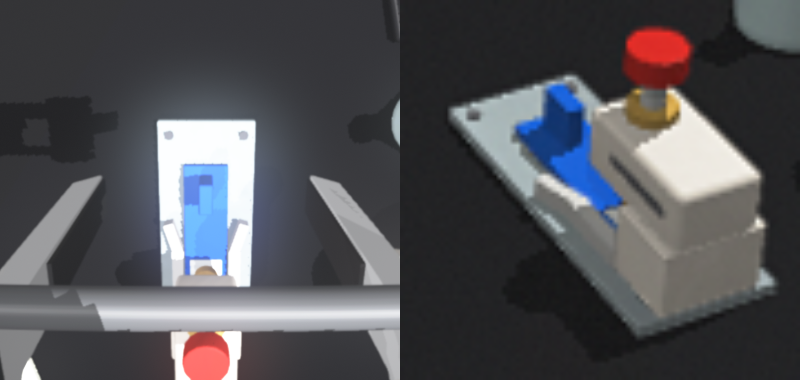

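The holder is still home and the knob is back at the same pixel, (397.6,237.0). Before handing in, I'll locate the knob's rest height with a light touch, to confirm the bottom at 0.1477 was the full 22 mm.

```bash
python3 - <<'E'
from h import *
env.grip(0.0); env.reach(PT(0,0,.2),[np.pi,0,np.pi+PY]); env.line_to(PT(0,0,.1725),rate=.05); env.sleep(.2)
F=lambda: np.mean([(env.sleep(.02),env.sense()['wrist_force'][2])[1] for _ in range(8)])
f0=F(); print(f0)
for z in np.arange(.1715,.1665,-.0005):
    env.line_to(PT(0,0,z),rate=.01); f=F()-f0; print(round(z,4),env.sense()['tool_pos'][2].round(5) if hasattr(env.sense()['tool_pos'][2],'round') else env.sense()['tool_pos'][2],round(f,2))
    if f>1.5: break
env.line_to(PT(0,0,.2),rate=.1); rep()
E
```

```text
0.14515922402835507
0.1715 0.17152 -0.13
0.171 0.171 -0.24
0.1705 0.1705 0.2
0.17 0.16998 -0.1
0.1695 0.16972 2.93
 40.41 F [-0.2 -0.   0.7] T [0.01 0.01 0.04] xyz [-0.      0.      0.1998] 0.0002
```

Contact is at 0.1698, so the stroke was 22.1 mm and fully bottomed. Handing in.

```bash
python3 - <<'E'
from h import *
env.line_to(PT(0,0,.24),rate=.1); env.sleep(.5); print(env.sense()['time'], env.sign_off())
E
```

```text
the job is handed in; nothing more can be done
41.4583 None
```

The job is handed in at 41.5 s of the 72 s allowed: the blue holder is home in the press within about 1 mm, the plunger was pressed its full 22 mm at about 21 N, held about a second and sprang back up, and I touched nothing else on the bench; no verdict was returned.

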